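# Shake a round flask on the touch-start shaker

### The job

Turn the shaker's bar knob clockwise until it clicks over from its left mark to its right mark, then take the round-bottomed flask out of its cork ring by the neck and seat it upright in the shaker's sprung ring cradle. Press the flask gently down until the cradle reaches the bottom of its travel, and finish like that, still gripping the flask and holding it down; do not push the cradle down before the knob has clicked over, and leave the conical flask and the amber bottle where they stand.

Things in the scene. Friction and masses are not known exactly. Their poses are not given: they have to be found in the camera images.
- shaker: White touch-start flask shaker, a fixed box 130 (x) x 230 (y) x 55 mm high with a grey deck on top. Origin: centre of its underside; x points to its back, y to its left, z up. Its yaw varies by up to about 0.25 rad. On the deck, the sprung ring cradle stands on the centre line at y = -58 mm and the black bar knob at y = +62 mm.
- knob_grip (a point): Point on the vertical axis of the black bar knob, at the middle of its bar, 22 mm above the deck. The bar is 40 mm long (along this point's x axis, which turns with the knob), 14 mm wide (along its y axis); it stands from 10 mm to 32 mm above the deck on a round skirt of 40 mm diameter. A white line on the bar marks its pointing (+x) end.
- mode_knob (a joint): Angle of the bar knob in rad, growing clockwise seen from above; 0 at the left-mark stop, 1.2 at the right-mark stop. A sprung detent drives it back to 0 below 0.6 and snaps it on to 1.2 beyond 0.6 (peak torque about 0.05 N m). At 0 the bar points 0.6 rad to the left of the shaker's x axis, at 1.2 it points 0.6 rad to its right.
- cradle_seat (a point): Centre of the top of the grey sprung ring cradle (outer diameter 72 mm, hole 48 mm, ring 12 mm high on three sprung pins). It moves with the ring; unloaded it is 38 mm above the deck (93 mm above the work surface). z points up.
- cradle (a joint): How far the cradle is pressed down, in m: 0 up, 0.016 at its bottom stop. Its springs need about 4 N to start and about 9 N to reach the bottom, and lift it again when let go. The flask's own weight does not press it down. More than 60 N would break the glass.
- flask: Round-bottomed flask of brown glass with a grey stopper, 0.10 to 0.20 kg, 120 mm high. Origin: lowest point of its round bottom; z points up the neck. Its ball has a diameter of 64 mm (centre 32 mm above the origin), the straight neck a diameter of 22 mm from 62 to 104 mm above the origin, then a lip of 28 mm diameter up to 109 mm, then the stopper of 24 mm. Seated in the cradle, its origin lies about 11 mm below the top of the ring.
- flask_neck (a point): Centre of the flask's neck, where to grip it, 83 mm above the flask's origin.
- cork_ring: Loose cork ring in which the flask stands at the start, outer diameter 84 mm, hole 48 mm, 30 mm high. Origin: centre of its underside.
- pipette_stand: Fixed pale pipette stand with hanging pipettes behind the work, about 0.35 m high; its arms and pipettes reach about 0.1 m from its axis. Origin: centre of its foot. Keep the arm and gripper clear of it.
- tablet: Fixed black screen on top of the instrument at the back right, 230 mm wide (y) and 0.17 m high; its front lower edge is 75 mm nearer the robot than its origin (middle of its underside). Keep the arm and gripper clear of it.
- conical_flask: Bystander: clear conical flask, 68 mm wide at the foot, 109 mm high, standing loose. Origin: centre of its underside.
- amber_bottle: Bystander: brown bottle with a black cap, 58 mm diameter, 108 mm high, standing loose. Origin: centre of its underside.
Not all that is in view belongs to the job. What is shaped like the flask but green or red is not meant.

How it is judged:
On the way, in this order (a step that is already met when the one before it is completed fails the run):
1. the knob has clicked over to its right mark (value of joint mode_knob above 1 rad), for 0.2 s.
2. the round flask stands in the ring cradle (horizontal distance between flask and cradle_seat below 0.008 m and z of flask in the frame of cradle_seat below -0.006 m and angle between flask's own z axis and vertical below 0.26 rad and contact force between flask and shaker above 0.3 N), for 0.1 s.
At the end, for the whole second after the job is handed in: knob over 1.0 rad; flask in the cradle (centred to 8 mm, bottom 6 mm or more below the ring's top, within 15 degrees of upright, at rest), fingers holding it so the cradle is pressed 13 mm or more with over 5 N; conical flask and amber bottle upright, moved under 30 mm (value of joint mode_knob above 1 rad and value of joint cradle above 0.013 m and horizontal distance between flask and cradle_seat below 0.008 m and z of flask in the frame of cradle_seat below -0.006 m and angle between flask's own z axis and vertical below 0.26 rad and contact force between flask and shaker above 5 N and contact force between the fingers and flask above 2 N and linear speed of flask below 0.02 m/s and distance of each of conical_flask, amber_bottle from where it was at the start of the episode below 0.03 m and angle between each of conical_flask, amber_bottle's own z axis and vertical below 0.3 rad); the arm keeps its last pose, push and grip.
It fails at once if the cradle is pressed down before the knob has clicked over (value of joint cradle above 0.008 m and value of joint mode_knob below 0.6 rad).
It fails at once if the flask is rammed into the cradle (over 60 N) (contact force between flask and shaker above 60 N).
It fails at once if the conical flask is knocked over or pushed away (distance of conical_flask from where it was at the start of the episode above 0.04 m or angle between conical_flask's own z axis and vertical above 0.5 rad).
It fails at once if the amber bottle is knocked over or pushed away (distance of amber_bottle from where it was at the start of the episode above 0.04 m or angle between amber_bottle's own z axis and vertical above 0.5 rad).
It also fails if it takes over 64 s, if anything falls off the work surface, if the arm or the gripper's body presses on something with over 40 N, if the wrist force passes 120 N, or if a joint passes its speed limit or range.

### The arm

A 7-joint arm with a two-finger parallel gripper is mounted at the origin on a cart in front of the work surface, level with it; the furniture and walls round the work are solid. World frame = base frame: x ahead of the robot, y to its left, z up, the work surface at z = 0. Lengths are in m, angles in rad, forces in N, time in s.
With the tool pointing down it reaches from about 0.425 to 0.925 m from the base axis. Payload 6.8 kg.
Tool frame: the origin (TCP) lies between the finger pads; the fingertips stand 14 mm ahead of it and the grasp point (between the pads) lies 5 mm behind it; z points along the fingers, y is the direction in which the jaws open and shut (so a half turn about z gives the same grasp; the last joint's range is limited). The gripper opens to 85 mm and grips with 20 to 120 N. Pads are 22 mm wide; open, the fingers measure 114 mm over their backs; the gripper's body (76 mm by 85 mm) begins 54 mm behind the grasp point. The pads swing forward as they close: fully open they stand 13 mm farther back than shut.
Start: joints at [1.168, 0.477, 0.022, 1.555, -0.011, 1.109, -0.083], TCP at [0.196, -0.646, 0.245] pointing down, gripper open.
Joint ranges: [-2.96, 2.96], [-0.34, 2.1], [-1.41, 1.46], [0.24, 2.44], [-1.37, 4.51], [0.17, 1.92], [-2.96, 2.96]. Speed limits (rad/s): [2.39, 2.39, 3.14, 3.14, 3.14, 3.14, 3.14].

### API

Orientations are given as a unit quaternion [w, x, y, z].
In Python, from station import bot gives the robot as it stands.
- The arm moves only by the shell command python3 -m crank 'ROWS' [FORCE]. ROWS is JSON, a list of rows, each a list of 3 entries, a list of its own where there are three numbers: the shift along the tool's x, y, z in m, then the turn, a rotation vector about the tool's x, y, z in degrees, then the finger opening in m, from 0 to 0.0854. A call has 1 to 10 rows; each row shifts and turns the commanded pose from where the row before left it, along the tool's axes as they then stand; what a row does not reach is not made up. A row lasts 1/8 s, in which the tool goes at most 62.5 mm and 10.7 degrees, less where a joint would pass 70% of its speed; a pose out of reach is approached as far as the arm can. A call is refused whole if a number of a shift passes 0.0625 or a number of a turn 10.7, either way. A call with a gripper value outside its range is refused whole. The fingers move at their own pace and stop on an object; FORCE is the grip in N (left out, the last holds). Time passes only in rows, so rows that do not move let the fingers close. It gives the time, the measured TCP pose, the force and the opening at its end, in the units of the state.
- bot.get_obs(): the state, without advancing time (a new reading comes with each control period).
- bot.read_camera(name): name is "scene" or "top" or "wrist"; returns (picture, depth): 420x560x3 uint8, red, green, blue; 420x560 float32, m along the optical axis (not along the pixel's ray), 0 where there is no reading.
- bot.calibration(name): a dict with "fx", "fy", "cx", "cy" (pixels), "extrinsics" (4x4, takes a point from camera to world coordinates). Camera axes: x right, y down, z forward; pixel columns grow to the right and rows downward; lengths in m; the calibration is good to about 2 mm. A picture is of the moment at which its call begins: read the wrist's pose just before it. calibration takes no time and is no camera call; for the wrist camera it gives the pose at the moment of the call.
- bot.hand_in(): hands the job in, once; it reports no verdict.
The state is a dict: "t": time; "q": joint angles; "joint_vel": joint speeds; "joint_torque": joint torques, N m; "eef_pos": TCP position; "tool_rot": TCP orientation; "contact_force": force on the tool from outside, world axes, zero at the start; "torque": the same for the moment, N m; "gripper_width": opening from 0.0 (shut) to 1.0 (fully open).
Only numpy, scipy, OpenCV 4.12 (cv2) and the standard library are available. Lean on these libraries where they do the work, as an engineer would, in place of code of your own. Each camera call takes 0.05 s, during which the arm holds its last target.

## Working session

There is one attempt and no reset: what is moved stays moved. The work goes in short steps, Python scripts to look and compute and a shell command to move; the robot and the scene stay as the last step left them, time stands still between calls to the robot, and variables do not carry over. Pictures are saved under pics/ and viewed, and the job is handed in when it is done.

```bash
ls; mkdir -p pics; python3 - <<'E'
from station import bot
import cv2,numpy as np
o=bot.get_obs();print({k:np.round(v,3).tolist() for k,v in o.items()})
for n in ["scene","top"]:
    p,d=bot.read_camera(n);cv2.imwrite(f"pics/{n}0.png",p[:,:,::-1]);np.savez(f"{n}0.npz",p=p,d=d)
    c=bot.calibration(n);print(n,c["fx"],c["fy"],c["cx"],c["cy"],np.round(c["extrinsics"],3).tolist())
E
```

```text
pics
{'t': 0.0, 'q': [1.168, 0.478, 0.022, 1.556, -0.012, 1.109, -0.083], 'joint_vel': [-0.001, -0.0, 0.002, 0.001, 0.001, 0.001, -0.0], 'joint_torque': [-0.0, -59.646, 1.608, -28.12, 0.013, 0.009, 0.0], 'eef_pos': [0.196, -0.645, 0.244], 'tool_rot': [-0.001, 0.989, 0.147, -0.0], 'contact_force': [0.178, -0.23, -0.287], 'torque': [-0.008, 0.014, -0.039], 'gripper_width': 0.999}
scene 405.5049795065425 405.5049795065425 270.21038543164013 210.16741154532951 [[-0.86, -0.301, 0.413, 0.025], [-0.51, 0.468, -0.721, 0.894], [0.024, -0.831, -0.556, 0.866], [0.0, 0.0, 0.0, 1.0]]
top 488.1701298358083 488.1701298358083 284.32449532197677 203.35720001319447 [[-0.011, -0.975, 0.221, 0.238], [-1.0, 0.01, -0.007, -0.0], [0.004, -0.221, -0.975, 1.492], [0.0, 0.0, 0.0, 1.0]]
```

View pics/scene0.png

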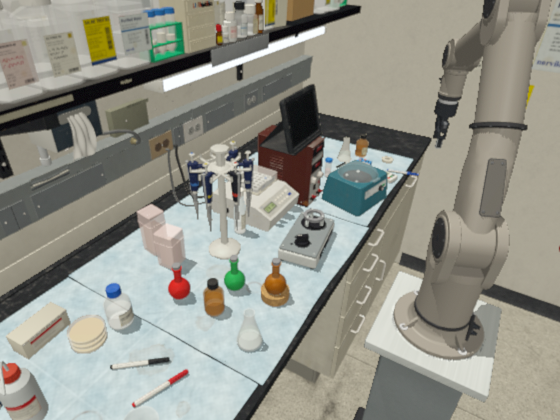

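View pics/top0.png

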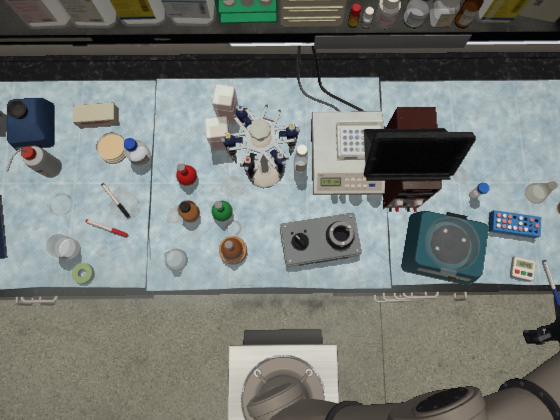

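The top view shows the target flask in its cork ring at about (232,250). The shaker is at (320,242), with the knob at (299,241) and the cradle at (342,233). The conical flask is at (175,258), the amber bottle at (188,211) and the green decoy at (222,211).

```bash
cat > h.py <<'E'
import numpy as np,cv2
from station import bot
def ray(c,u,v,z):
    E=np.array(c["extrinsics"]);d=E[:3,:3]@np.array([(u-c["cx"])/c["fx"],(v-c["cy"])/c["fy"],1]);o=E[:3,3]
    return o+d*(z-o[2])/d[2]
def cloud(c,d):
    E=np.array(c["extrinsics"]);v,u=np.mgrid[:d.shape[0],:d.shape[1]]
    P=np.stack([(u-c["cx"])/c["fx"]*d,(v-c["cy"])/c["fy"]*d,d],-1)
    return P@E[:3,:3].T+E[:3,3]
def proj(c,p):
    E=np.array(c["extrinsics"]);q=E[:3,:3].T@(np.array(p)-E[:3,3]);return q[0]/q[2]*c["fx"]+c["cx"],q[1]/q[2]*c["fy"]+c["cy"]
E
python3 - <<'E'
from h import *
a=np.load("top0.npz");p,d=a["p"],a["d"];c=bot.calibration("top");C=cloud(c,d)
cv2.imwrite("pics/topz.png",cv2.resize(p[190:290,150:370,::-1],None,fx=3.6,fy=3.6,interpolation=cv2.INTER_CUBIC))
sc=bot.calibration("scene");b=np.load("scene0.npz")
cv2.imwrite("pics/scz.png",cv2.resize(b["p"][200:350,190:350,::-1],None,fx=4,fy=4,interpolation=cv2.INTER_CUBIC))
# deck
z=C[...,2];m=np.zeros(z.shape,bool);m[200:280,270:370]=1
m&=(abs(z-.055)<.006)
r=cv2.minAreaRect(C[m][:,:2].astype(np.float32));print("deck",m.sum(),r,np.median(z[m]))
for u,v,h in [(299,241,.08),(342,233,.09),(232,250,.1),(175,258,.05),(188,211,.1),(222,211,.1),(263,165,.2)]:
    print(u,v,C[v,u].round(3),ray(c,u,v,h).round(3))
for lo,hi,box,n in [(.08,.1,(200,280,325,370),"cradle"),(.07,.1,(200,280,280,318),"knob"),(.01,.035,(230,275,210,255),"cork"),(.09,.13,(230,275,210,255),"neck")]:
    m=np.zeros(z.shape,bool);m[box[0]:box[1],box[2]:box[3]]=1;m&=(z>lo)&(z<hi)
    q=C[m];print(n,m.sum(),q.mean(0).round(4),q.min(0).round(3),q.max(0).round(3),cv2.minEnclosingCircle(q[:,:2].astype(np.float32)))
E
```

```text
deck 2521 ((0.4568019509315491, -0.1160828247666359), (0.12564384937286377, 0.22451166808605194), 8.318350791931152) 0.0547346990107751
299 241 [ 0.444 -0.051  0.089] [ 0.445 -0.052  0.08 ]
342 233 [ 0.472 -0.181  0.053] [ 0.466 -0.177  0.09 ]
232 250 [0.421 0.143 0.084] [0.418 0.141 0.1  ]
175 258 [0.4   0.308 0.078] [0.403 0.314 0.05 ]
188 211 [0.536 0.273 0.09 ] [0.534 0.271 0.1  ]
222 211 [0.539 0.176 0.069] [0.533 0.172 0.1  ]
263 165 [0.668 0.052 0.112] [0.64  0.048 0.2  ]
cradle 277 [ 0.4644 -0.1738  0.0919] [ 0.43  -0.209  0.081] [ 0.499 -0.138  0.1  ] ((0.4650871157646179, -0.17389921844005585), 0.035953983664512634)
knob 69 [ 0.4465 -0.0556  0.0853] [ 0.43  -0.072  0.071] [ 0.465 -0.04   0.092] ((0.447904109954834, -0.056075505912303925), 0.020004767924547195)
cork 247 [0.4227 0.1432 0.0282] [0.388 0.106 0.011] [0.471 0.196 0.035] ((0.4305223822593689, 0.15174026787281036), 0.04601144418120384)
neck 24 [0.4251 0.1473 0.1203] [0.417 0.136 0.09 ] [0.444 0.161 0.13 ] ((0.43031206727027893, 0.14790846407413483), 0.014231381006538868)
```

View pics/topz.png

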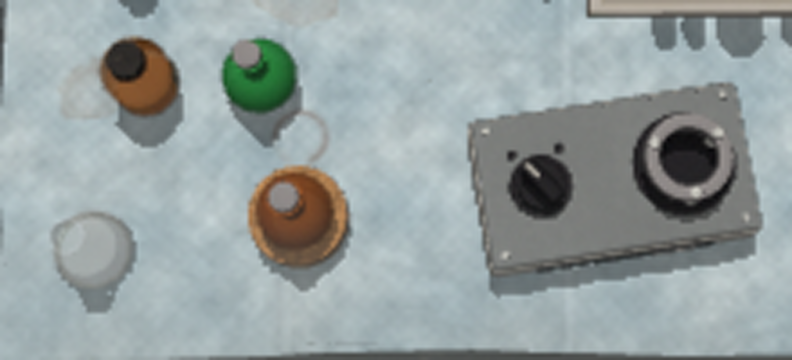

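View pics/scz.png

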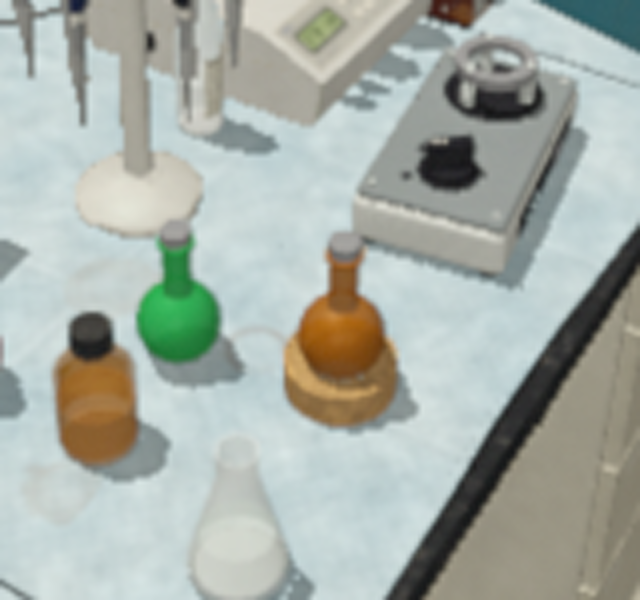

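```bash
cat >> h.py <<'E'
from scipy.spatial.transform import Rotation as R
def go(p,th,w=None):
    """needed shift (world->tool axes) and yaw about tool z to reach p with tool x at world angle th(deg), tool z down"""
    o=bot.get_obs();q=o["tool_rot"];T=R.from_quat([q[1],q[2],q[3],q[0]])
    x=np.array([np.cos(np.radians(th)),np.sin(np.radians(th)),0]);zt=np.array([0,0,-1]);y=np.cross(zt,x)
    G=R.from_matrix(np.c_[x,y,zt])
    tx=T.as_matrix()[:,0]
    print("t",round(o["t"],2),"tcp",np.round(o["eef_pos"],4),"theta",np.degrees(np.arctan2(tx[1],tx[0])).round(2),"F",np.round(o["contact_force"],2),"w",round(o["gripper_width"],3),"q",np.round(o["q"],2))
    print("shift in tool mm",(T.inv().apply(np.array(p)-o["eef_pos"])*1000).round(1)," turn deg",np.degrees((T.inv()*G).as_rotvec()).round(2))
E
python3 - <<'E'
from h import *
c=bot.calibration("top");s=bot.calibration("scene")
print(ray(c,150+285/3.6,190+197/3.6,.139),ray(s,190+346/4,200+242/4,.137))
a=np.load("top0.npz");p,d=a["p"],a["d"];C=cloud(c,d);z=C[...,2]
m=np.zeros(z.shape,bool);m[230:275,212:252]=1
h=cv2.cvtColor(p,cv2.COLOR_RGB2HSV);m&=(h[...,1]>70)&(h[...,0]<25)
cv2.imwrite("pics/m.png",m*255)
k=m&(abs(z-.03)<.006);print("cork",k.sum(),cv2.minEnclosingCircle(C[k][:,:2].astype(np.float32)))
go([.448,-.055,.26],17)
go([.448,-.055,.26],43)
for th in (0,):
  print(C[150:180:5,365:470:20].round(2).tolist()[3], C[245,410:480:15].round(2).tolist())
E
```

```text
[0.42822653 0.14528959 0.139     ] [0.42615389 0.15031386 0.137     ]
cork 213 ((0.4296908676624298, 0.14688527584075928), 0.04182024672627449)
t 0.1 tcp [ 0.196  -0.6454  0.2444] theta 16.89 F [-0.21  0.39  0.42] w 1.002 q [ 1.17  0.48  0.02  1.56 -0.01  1.11 -0.08]
shift in tool mm [ 412.7 -491.8  -14.8]  turn deg [-0.09  0.01 -0.11]
t 0.1 tcp [ 0.196  -0.6454  0.2444] theta 16.89 F [-0.21  0.39  0.42] w 1.002 q [ 1.17  0.48  0.02  1.56 -0.01  1.11 -0.08]
shift in tool mm [ 412.7 -491.8  -14.8]  turn deg [-9.000e-02 -1.000e-02 -2.611e+01]
[[0.67, -0.25, 0.09], [0.6, -0.26, 0.32], [0.6, -0.31, 0.32], [0.6, -0.36, 0.32], [0.6, -0.41, 0.32], [0.7, -0.59, -0.0]] [[0.43, -0.38, 0.06], [0.42, -0.41, 0.12], [0.42, -0.44, 0.15], [0.42, -0.48, 0.15], [0.42, -0.52, 0.15]][ WARN:0@0.540] global loadsave.cpp:1063 imwrite_ Unsupported depth image for selected encoder is fallbacked to CV_8U.
```

```bash
python3 -m crank '[[[0.035,-0.025,-0.02],[0,0,0],0.0854],[[0.04,-0.035,-0.02],[0,0,0],0.0854],[[0.04,-0.04,0],[0,0,0],0.0854],[[0.04,-0.04,0],[0,0,0],0.0854],[[0.04,-0.04,0],[0,0,0],0.0854],[[0.04,-0.04,0],[0,0,-5],0.0854],[[0.03,-0.04,0],[0,0,-5],0.0854]]'
python3 -c "
from h import *
go([.448,-.055,.26],43)"
```

```text
t: 0.98
eef_pos: [0.3711, -0.3165, 0.2851]
tool_rot: [-0.0, 0.972, 0.235, 0.0]
contact_force: [1.0, 0.3, 0.3]
gripper_width: 0.999
t 0.97 tcp [ 0.3711 -0.3165  0.2851] theta 27.15 F [0.97 0.31 0.3 ] w 0.999 q [ 0.75  0.14 -0.18  1.93  0.03  1.07 -0.55]
shift in tool mm [ 187.7 -197.6   25.2]  turn deg [-1.000e-02 -2.000e-02 -1.585e+01]
```

```bash
python3 -m crank '[[[0.035,-0.04,0.005],[0,0,0],0.0854],[[0.04,-0.04,0.005],[0,0,0],0.0854],[[0.04,-0.04,0.005],[0,0,0],0.0854],[[0.04,-0.04,0.005],[0,0,0],0.0854],[[0.0325,-0.0375,0.005],[0,0,0],0.0854],[[0,0,0],[0,0,-8],0.0854],[[0,0,0],[0,0,-8],0.0854],[[0,0,0],[0,0,0],0.0854]]'
python3 - <<'E'
from h import *
go([.448,-.055,.082],43)
c=bot.calibration("wrist");p,d=bot.read_camera("wrist");cv2.imwrite("pics/w1.png",p[:,:,::-1])
np.savez("w1.npz",p=p,d=d,**{k:c[k] for k in("fx","fy","cx","cy","extrinsics")})
C=cloud(c,d);z=C[...,2]
m=(z>.078)&(z<.095);
for n,ok in (("knob",C[...,1]>-.12),("cradle",C[...,1]<-.125)):
    k=m&ok&(C[...,0]<.52)&(C[...,1]>-.23)&(C[...,1]<.02)
    q=C[k];print(n,k.sum(),z[k].mean() if k.sum() else 0,k.sum() and cv2.minAreaRect(q[:,:2].astype(np.float32)),k.sum() and cv2.minEnclosingCircle(q[:,:2].astype(np.float32)))
E
```

```text
t: 1.98
eef_pos: [0.4476, -0.0578, 0.26]
tool_rot: [-0.0, 0.931, 0.365, -0.0]
contact_force: [-1.1, -0.2, -0.3]
gripper_width: 1.002
t 1.98 tcp [ 0.4476 -0.0578  0.26  ] theta 42.82 F [-1.07 -0.15 -0.28] w 1.002 q [ 0.42  0.12 -0.46  2.02  0.06  1.01 -0.89]
shift in tool mm [  2.3  -1.7 178. ]  turn deg [-0.03  0.03 -0.18]
knob 644 0.08682024697105782 ((0.44766879081726074, -0.05487396568059921), (0.03945480287075043, 0.012940697371959686), 42.904685974121094) ((0.44762951135635376, -0.054927557706832886), 0.020110394805669785)
cradle 2256 0.09218788957035653 ((0.4656144976615906, -0.1714075356721878), (0.06762035936117172, 0.07117064297199249), 71.46879577636719) ((0.4650436341762543, -0.17347924411296844), 0.03605721890926361)
```

View pics/w1.png

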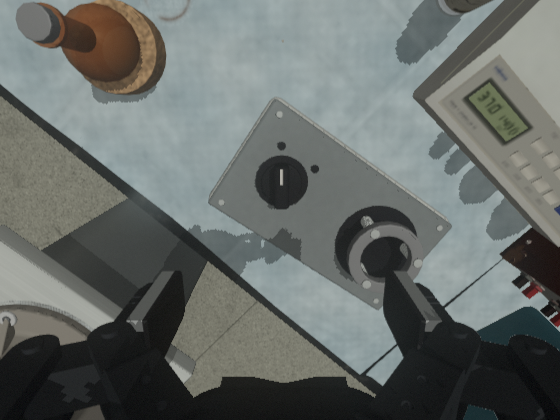

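The wrist view shows the knob at about (282,183) with its white line pointing up the picture, so the bar lies along tool x and between the fingers. The bar measures (0.4477, -0.0549) at 42.9°, and the cradle (0.465, -0.1735).

```bash
python3 -m crank '[[[0.0022,-0.0017,0.04],[0,0,0],0.045],[[0,0,0.04],[0,0,0],0.045],[[0,0,0.04],[0,0,0],0.045],[[0,0,0.03],[0,0,0],0.045],[[0,0,0.015],[0,0,0],0.045],[[0,0,0.0115],[0,0,0],0.045],[[0,0,0],[0,0,0],0.045]]' 30
python3 - <<'E'
from h import *
go([.4477,-.0549,.083],42.9)
E
```

```text
t: 2.9
eef_pos: [0.4484, -0.0552, 0.0838]
tool_rot: [-0.0, 0.931, 0.365, -0.0]
contact_force: [0.6, 0.1, 0.3]
gripper_width: 0.524
t 2.9 tcp [ 0.4484 -0.0552  0.0838] theta 42.86 F [0.64 0.07 0.31] w 0.524 q [ 0.32  0.39 -0.4   2.19  0.26  0.61 -1.09]
shift in tool mm [-0.4 -0.7  0.8]  turn deg [-0.01  0.01 -0.04]
```

```bash
python3 -m crank '[[[-0.0005,-0.0007,0],[0,0,0],0.0],[[0,0,0],[0,0,0],0.0],[[0,0,0],[0,0,0],0.0],[[0,0,0],[0,0,0],0.0],[[0,0,0],[0,0,0],0.0],[[0,0,0],[0,0,0],0.0]]' 30
python3 - <<'E'
from h import *
go([.4477,-.0549,.083],42.9)
E
```

```text
t: 3.65
eef_pos: [0.4477, -0.0546, 0.0847]
tool_rot: [0.0, 0.931, 0.366, 0.0]
contact_force: [-1.9, 2.0, 6.4]
gripper_width: 0.155
t 3.65 tcp [ 0.4477 -0.0546  0.0847] theta 42.89 F [-1.9   2.02  6.38] w 0.155 q [ 0.32  0.39 -0.4   2.19  0.26  0.61 -1.09]
shift in tool mm [-0.2  0.2  1.7]  turn deg [ 0.04 -0.03 -0.01]
```

```bash
python3 -m crank '[[[0,0,-0.002],[0,0,0],0.0],[[0,0,0],[0,0,6],0.0],[[0,0,0],[0,0,8],0.0],[[0,0,0],[0,0,8],0.0],[[0,0,0],[0,0,8],0.0],[[0,0,0],[0,0,8],0.0],[[0,0,0],[0,0,8],0.0],[[0,0,0],[0,0,8],0.0],[[0,0,0],[0,0,8],0.0],[[0,0,0],[0,0,6],0.0]]'
python3 - <<'E'
from h import *
go([.4477,-.0549,.083],-25.9)
E
```

```text
t: 4.9
eef_pos: [0.4475, -0.0543, 0.0851]
tool_rot: [-0.0, 0.976, -0.219, -0.0]
contact_force: [4.9, 3.0, -18.2]
gripper_width: 0.151
t 4.9 tcp [ 0.4475 -0.0543  0.0851] theta -25.3 F [  4.86   3.05 -18.16] w 0.151 q [ 0.08  0.36 -0.12  2.2   0.07  0.58 -2.1 ]
shift in tool mm [0.5 0.5 2.1]  turn deg [-0.05  0.02  0.6 ]
```

```bash
python3 -m crank '[[[0,0,0],[0,0,0],0.045],[[0,0,0],[0,0,0],0.045],[[0,0,0],[0,0,0],0.045],[[0,0,-0.01],[0,0,0],0.045],[[0,0,-0.03],[0,0,0],0.045],[[0,0,-0.05],[0,0,0],0.045],[[0,0,-0.05],[0,0,-5],0.07],[[0,0,-0.05],[0,0,-10],0.07],[[0,0,0],[0,0,-10],0.07],[[0,0,0],[0,0,0],0.07]]'
python3 - <<'E'
from h import *
c=bot.calibration("wrist");p,d=bot.read_camera("wrist");cv2.imwrite("pics/w2.png",p[:,:,::-1])
C=cloud(c,d);z=C[...,2];k=(z>.08)&(z<.095)&(abs(C[...,0]-.448)<.04)&(abs(C[...,1]+.055)<.04)
print(cv2.minAreaRect(C[k][:,:2].astype(np.float32)))
go([.429,.147,.26],0)
E
```

```text
t: 6.15
eef_pos: [0.4474, -0.0551, 0.2768]
tool_rot: [0.0, 1.0, -0.002, 0.001]
contact_force: [0.1, 0.5, -0.5]
gripper_width: 0.819
((0.4475645124912262, -0.054935798048973083), (0.014015290886163712, 0.039645932614803314), 63.786434173583984)
t 6.2 tcp [ 0.4471 -0.0551  0.2761] theta -0.32 F [-1.02 -0.57 -0.38] w 0.819 q [ 0.14  0.08 -0.17  2.02  0.02  1.04 -1.61]
shift in tool mm [ -19.2 -202.    16.1]  turn deg [ 0.01 -0.01 -0.32]
```

View pics/w2.png

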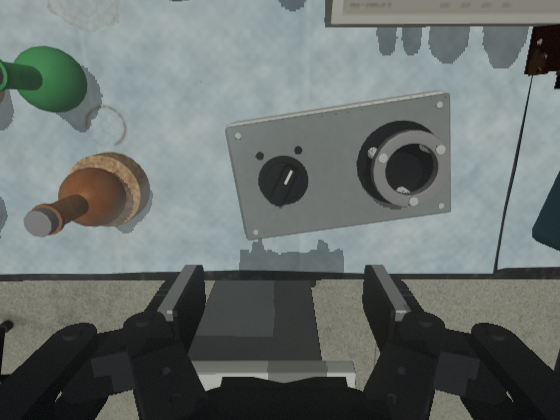

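The bar now points at -26.2°, at its right mark, with the line toward (290,177), so the knob has clicked over. Next I go above the flask.

```bash
python3 -m crank '[[[-0.003,-0.03,0],[0,0,0],0.07],[[-0.004,-0.045,0],[0,0,0],0.07],[[-0.004,-0.05,0],[0,0,0],0.07],[[-0.004,-0.045,0],[0,0,0],0.07],[[-0.004,-0.032,0],[0,0,0],0.07],[[0,0,0],[0,0,0],0.07]]'
python3 - <<'E'
from h import *
c=bot.calibration("wrist");p,d=bot.read_camera("wrist");cv2.imwrite("pics/w3.png",p[:,:,::-1])
C=cloud(c,d);z=C[...,2];near=(abs(C[...,0]-.429)<.05)&(abs(C[...,1]-.147)<.05)
for n,a,b in(("stop",.133,.145),("lip",.118,.13),("neck",.085,.115),("ball",.045,.075),("cork",.027,.034)):
    k=near&(z>a)&(z<b);q=C[k]
    if len(q)>3: print(n,k.sum(),q.mean(0).round(4),cv2.minEnclosingCircle(q[:,:2].astype(np.float32)))
go([.429,.147,.2],0)
E
```

```text
t: 6.95
eef_pos: [0.4279, 0.1495, 0.2752]
tool_rot: [-0.0, 1.0, -0.0, -0.001]
contact_force: [-0.2, 0.3, -0.3]
gripper_width: 0.82
stop 666 [0.43   0.1484 0.1387] ((0.4292147159576416, 0.14872905611991882), 0.012148047797381878)
lip 196 [0.4361 0.1485 0.1277] ((0.42922449111938477, 0.14820553362369537), 0.01405494287610054)
neck 105 [0.4381 0.1486 0.0968] ((0.4325265884399414, 0.14862141013145447), 0.010471390560269356)
ball 1327 [0.4411 0.1483 0.0669] ((0.42918601632118225, 0.14829978346824646), 0.0317305289208889)
cork 1431 [0.4431 0.1484 0.0302] ((0.42869076132774353, 0.14819540083408356), 0.04210832342505455)
t 7.0 tcp [0.4282 0.1476 0.2751] theta -0.12 F [ 0.32 -0.45 -1.15] w 0.822 q [-0.12  0.1  -0.37  2.    0.04  1.05 -2.08]
shift in tool mm [ 0.9  0.6 75.1]  turn deg [ 0.03  0.1  -0.12]
```

View pics/w3.png

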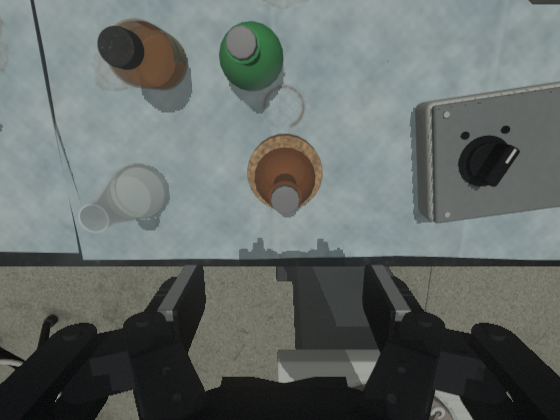

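The flask stands upright: the stopper, at (286,200), and the cork centre, near (285,172), both measure about (0.429, 0.148). Now I descend to the neck.

```bash
python3 -m crank '[[[0.001,-0.0008,0.03],[0,0,0],0.06],[[0,0,0.045],[0,0,0],0.06],[[0,0,0.04],[0,0,0],0.06],[[0,0,0.03],[0,0,0],0.06],[[0,0,0.02],[0,0,0],0.06],[[0,0,0.0095],[0,0,0],0.06],[[0,0,0],[0,0,0],0.06],[[0,0,0],[0,0,0],0.06]]'
python3 - <<'E'
from h import *
go([.4292,.1484,.1005],0)
E
```

```text
t: 8.0
eef_pos: [0.4305, 0.1478, 0.102]
tool_rot: [-0.0, 1.0, -0.001, 0.001]
contact_force: [0.3, -0.8, -0.5]
gripper_width: 0.706
t 8.0 tcp [0.4305 0.1478 0.102 ] theta -0.16 F [ 0.27 -0.79 -0.54] w 0.706 q [-0.18  0.35 -0.34  2.17  0.19  0.64 -2.22]
shift in tool mm [-1.3 -0.6  1.5]  turn deg [-0.01 -0.07 -0.16]
```

```bash
python3 -m crank '[[[-0.001,-0.0006,0.001],[0,0,0],0.0],[[0,0,0],[0,0,0],0.0],[[0,0,0],[0,0,0],0.0],[[0,0,0],[0,0,0],0.0],[[0,0,0],[0,0,0],0.0],[[0,0,0],[0,0,0],0.0],[[0,0,0],[0,0,0],0.0]]' 45
python3 - <<'E'
from h import *
go([.4292,.1484,.1005],0)
E
```

```text
t: 8.88
eef_pos: [0.4291, 0.1486, 0.1004]
tool_rot: [-0.0, 1.0, -0.001, 0.0]
contact_force: [-0.0, 1.1, 3.6]
gripper_width: 0.259
t 8.88 tcp [0.4291 0.1486 0.1004] theta -0.11 F [-0.02  1.15  3.62] w 0.259 q [-0.18  0.35 -0.34  2.17  0.19  0.64 -2.23]
shift in tool mm [ 0.1  0.2 -0.1]  turn deg [-0.01 -0.02 -0.11]
```

```bash
python3 -m crank '[[[0,0,-0.01],[0,0,0],0.0],[[0,0,-0.03],[0,0,0],0.0],[[0,0,-0.04],[0,0,0],0.0],[[0,0,-0.04],[0,0,0],0.0],[[0,0.02,-0.02],[0,0,0],0.0],[[0.003,0.04,0],[0,0,0],0.0],[[0.004,0.045,0],[0,0,0],0.0],[[0.004,0.045,0],[0,0,0],0.0],[[0.004,0.04,0],[0,0,0],0.0],[[0,0,0],[0,0,0],0.0]]'
python3 - <<'E'
from h import *
c=bot.calibration("wrist");p,d=bot.read_camera("wrist");cv2.imwrite("pics/w4.png",p[:,:,::-1])
C=cloud(c,d);z=C[...,2];o=bot.get_obs();print(o["gripper_width"])
k=(z>.086)&(z<.097)&(abs(C[...,0]-.465)<.05)&(abs(C[...,1]+.1735)<.05);q=C[k]
print(k.sum(),cv2.minEnclosingCircle(q[:,:2].astype(np.float32)))
go([.465,-.1735,.24],0)
p,d=bot.read_camera("scene");cv2.imwrite("pics/s4.png",cv2.resize(p[100:350,190:440,::-1],None,fx=2.4,fy=2.4))
E
```

```text
t: 10.12
eef_pos: [0.4429, -0.0447, 0.2403]
tool_rot: [0.0, 1.0, -0.004, -0.0]
contact_force: [0.1, 1.2, -1.1]
gripper_width: 0.261
0.2596600961159745
3753 ((0.46511468291282654, -0.17373517155647278), 0.03657834604382515)
t 10.18 tcp [ 0.443  -0.0426  0.2403] theta -0.28 F [-0.    2.   -1.68] w 0.26 q [ 0.15  0.11 -0.21  2.07  0.03  0.96 -1.65]
shift in tool mm [ 22.7 130.8   0.3]  turn deg [-0.01  0.04 -0.28]
```

View pics/w4.png

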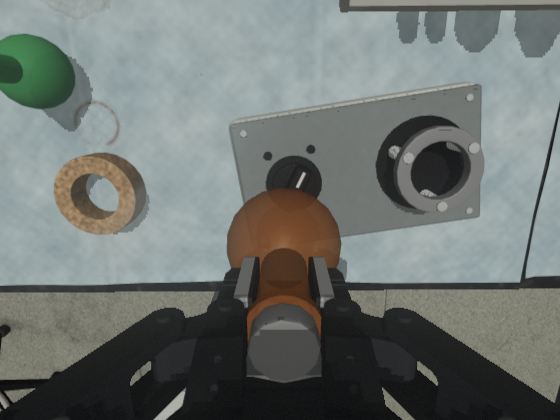

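View pics/s4.png

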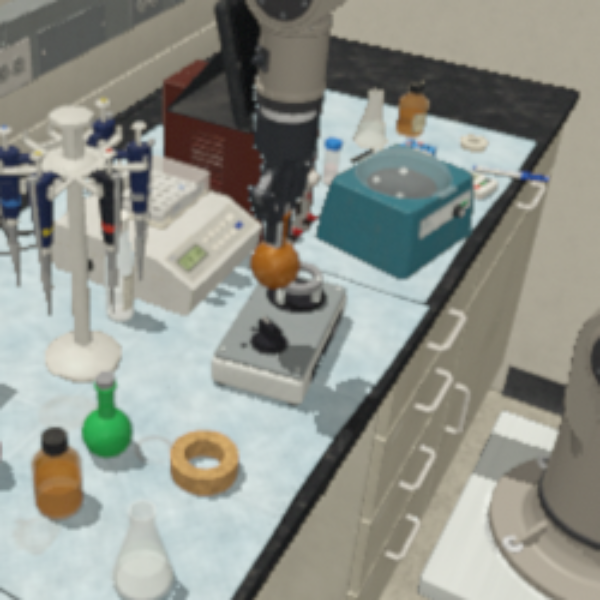

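The flask hangs upright in the fingers, with its ball at (285,240). The cork ring stayed behind at (98,192), and the cradle is at (435,168). The scene view shows the bystanders undisturbed.

```bash
python3 -m crank '[[[0.004,0.025,0],[0,0,0],0.0],[[0.006,0.035,0],[0,0,0],0.0],[[0.006,0.035,0],[0,0,0],0.0],[[0.004,0.025,0],[0,0,0],0.0],[[0.002,0.01,0],[0,0,0],0.0],[[0,0,0],[0,0,0],0.0],[[0,0,0],[0,0,0],0.0]]'
python3 - <<'E'
from h import *
from scipy.optimize import least_squares
go([.4651,-.1736,.2],0)
c=bot.calibration("wrist");p,d=bot.read_camera("wrist");o=bot.get_obs()
C=cloud(c,d);z=C[...,2];h=cv2.cvtColor(p,cv2.COLOR_RGB2HSV)
t=np.array(o["eef_pos"])
k=(h[...,1]>120)&(h[...,0]<20)&(np.linalg.norm(C-(t-[0,0,.05]),axis=-1)<.034);q=C[k];print(k.sum())
s=least_squares(lambda x:np.linalg.norm(q-x,axis=1)-.032,t-[0,0,.05],loss="soft_l1",f_scale=.001);print("ball-tcp mm",((s.x-t)*1e3).round(1),np.abs(s.fun).mean())
E
```

```text
t: 11.1
eef_pos: [0.4653, -0.1699, 0.2403]
tool_rot: [-0.0, 1.0, 0.0, -0.0]
contact_force: [0.6, 0.0, -1.7]
gripper_width: 0.263
t 11.1 tcp [ 0.4653 -0.1699  0.2403] theta 0.01 F [ 0.6   0.   -1.75] w 0.263 q [ 0.31  0.19 -0.1   1.98  0.02  0.98 -1.37]
shift in tool mm [-0.2  3.7 40.3]  turn deg [-0.04  0.01  0.01]
6134
ball-tcp mm [ -0.3  -0.  -49.6] 0.00036697131618324854
```

```bash
python3 -m crank '[[[0,0.003,0.015],[0,0,0],0.0],[[0,0,0.02],[0,0,0],0.0],[[0,0,0.02],[0,0,0],0.0],[[0,0,0.01],[0,0,0],0.0],[[0,0,0],[0,0,0],0.0],[[0,0,0],[0,0,0],0.0]]'
python3 - <<'E'
from h import *
go([.4653,-.1736,.1635],0)
E
```

```text
t: 11.9
eef_pos: [0.4657, -0.1747, 0.1758]
tool_rot: [0.0, 1.0, -0.001, 0.0]
contact_force: [-0.1, 0.0, -1.6]
gripper_width: 0.261
t 11.9 tcp [ 0.4657 -0.1747  0.1758] theta -0.11 F [-0.09  0.05 -1.55] w 0.261 q [ 0.32  0.28 -0.1   2.04  0.04  0.83 -1.37]
shift in tool mm [-0.4 -1.1 12.3]  turn deg [ 0.01 -0.05 -0.11]
```

```bash
python3 -m crank '[[[0,-0.001,0.005],[0,0,0],0.0],[[0,0,0.003],[0,0,0],0.0],[[0,0,0.002],[0,0,0],0.0],[[0,0,0.0015],[0,0,0],0.0],[[0,0,0.001],[0,0,0],0.0],[[0,0,0.001],[0,0,0],0.0],[[0,0,0],[0,0,0],0.0]]'
python3 - <<'E'
from h import *
go([.4653,-.1736,.1475],0)
E
```

```text
t: 12.78
eef_pos: [0.4655, -0.1736, 0.162]
tool_rot: [0.0, 1.0, -0.001, 0.0]
contact_force: [-0.2, 0.8, 3.4]
gripper_width: 0.263
t 12.78 tcp [ 0.4655 -0.1736  0.162 ] theta -0.11 F [-0.18  0.77  3.36] w 0.263 q [ 0.31  0.29 -0.1   2.05  0.04  0.8  -1.38]
shift in tool mm [-0.2  0.  14.5]  turn deg [ 0.   -0.03 -0.11]
```

The flask is seated, with about 5 N of contact. Now I press it slowly.

```bash
python3 -m crank '[[[0,0,0],[0,0,0],0.0],[[0,0,0.0015],[0,0,0],0.0],[[0,0,0.0015],[0,0,0],0.0],[[0,0,0.0015],[0,0,0],0.0],[[0,0,0.0015],[0,0,0],0.0],[[0,0,0.0015],[0,0,0],0.0],[[0,0,0.0015],[0,0,0],0.0],[[0,0,0.0015],[0,0,0],0.0],[[0,0,0],[0,0,0],0.0]]'
python3 - <<'E'
from h import *
go([.4653,-.1736,.1475],0)
E
```

```text
t: 13.9
eef_pos: [0.4655, -0.1736, 0.1514]
tool_rot: [0.0, 1.0, -0.001, 0.0]
contact_force: [-0.6, 1.5, 6.5]
gripper_width: 0.262
t 13.9 tcp [ 0.4655 -0.1736  0.1514] theta -0.11 F [-0.61  1.45  6.45] w 0.262 q [ 0.31  0.31 -0.1   2.06  0.04  0.77 -1.38]
shift in tool mm [-0.2 -0.   3.9]  turn deg [ 0.   -0.02 -0.11]
```

```bash
python3 -m crank '[[[0,0,0.0015],[0,0,0],0.0],[[0,0,0.0015],[0,0,0],0.0],[[0,0,0.001],[0,0,0],0.0],[[0,0,0],[0,0,0],0.0],[[0,0,0],[0,0,0],0.0]]'
python3 - <<'E'
from h import *
go([.4653,-.1736,.1465],0)
E
```

```text
t: 14.52
eef_pos: [0.4656, -0.1736, 0.1476]
tool_rot: [0.0, 1.0, -0.001, 0.0]
contact_force: [-0.9, 1.1, 6.5]
gripper_width: 0.26
t 14.53 tcp [ 0.4656 -0.1736  0.1476] theta -0.11 F [-0.94  1.06  6.54] w 0.26 q [ 0.31  0.32 -0.1   2.06  0.04  0.77 -1.38]
shift in tool mm [-0.3  0.   1.1]  turn deg [ 0.01 -0.04 -0.11]
```

```bash
python3 -m crank '[[[0,0,0.001],[0,0,0],0.0],[[0,0,0],[0,0,0],0.0],[[0,0,0],[0,0,0],0.0]]'; python3 -m crank '[[[0,0,0.001],[0,0,0],0.0],[[0,0,0],[0,0,0],0.0],[[0,0,0],[0,0,0],0.0]]'
```

```text
t: 14.9
eef_pos: [0.4661, -0.1737, 0.1472]
tool_rot: [0.0, 1.0, -0.001, 0.001]
contact_force: [-0.8, 1.9, 11.2]
gripper_width: 0.258
t: 15.28
eef_pos: [0.4668, -0.1738, 0.147]
tool_rot: [0.0, 1.0, -0.001, 0.002]
contact_force: [-3.5, 2.1, 17.7]
gripper_width: 0.262
```

```bash
python3 -m crank '[[[0,0,0],[0,0,0],0.0],[[0,0,0],[0,0,0],0.0],[[0,0,0],[0,0,0],0.0],[[0,0,0],[0,0,0],0.0]]'; python3 - <<'E'
from h import *
from scipy.optimize import least_squares
c=bot.calibration("wrist");p,d=bot.read_camera("wrist");o=bot.get_obs();cv2.imwrite("pics/w5.png",p[:,:,::-1])
C=cloud(c,d);z=C[...,2];h=cv2.cvtColor(p,cv2.COLOR_RGB2HSV)
t=np.array(o["eef_pos"])
k=(h[...,1]>120)&(h[...,0]<20)&(np.linalg.norm(C-(t-[0,0,.05]),axis=-1)<.034);q=C[k]
s=least_squares(lambda x:np.linalg.norm(q-x,axis=1)-.032,t-[0,0,.05],loss="soft_l1",f_scale=.001);print("ball",s.x.round(4),t.round(4),o["contact_force"],o["gripper_width"])
c2=bot.calibration("top");p,d=bot.read_camera("top");cv2.imwrite("pics/t5.png",cv2.resize(p[190:290,150:370,::-1],None,fx=3.6,fy=3.6))
k=(h[...,1]<60)&(z>.065)&(z<.098)&(abs(C[...,0]-.465)<.04)&(abs(C[...,1]+.1735)<.04);q=C[k];print("ring z",np.median(q[:,2]),len(q),cv2.minEnclosingCircle(q[:,:2].astype(np.float32)))
k=(z>.08)&(z<.095)&(abs(C[...,0]-.448)<.03)&(abs(C[...,1]+.055)<.03);print("knob",cv2.minAreaRect(C[k][:,:2].astype(np.float32)))
E
```

```text
t: 15.78
eef_pos: [0.4668, -0.1738, 0.147]
tool_rot: [0.0, 1.0, -0.001, 0.002]
contact_force: [-2.6, 2.2, 16.6]
gripper_width: 0.261
ball [ 0.4651 -0.1737  0.0976] [ 0.4668 -0.1738  0.147 ] [-2.3316223   1.51871262 17.82034097] 0.2597798370795155
ring z 0.07697888767426209 1785 ((0.46599194407463074, -0.1733969897031784), 0.035802796483039856)
knob ((0.4480481743812561, -0.05528338998556137), (0.01433736365288496, 0.04067356139421463), 63.71994400024414)
```

View pics/w5.png

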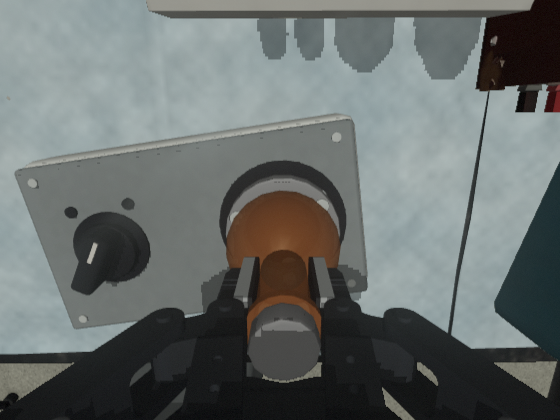

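View pics/t5.png

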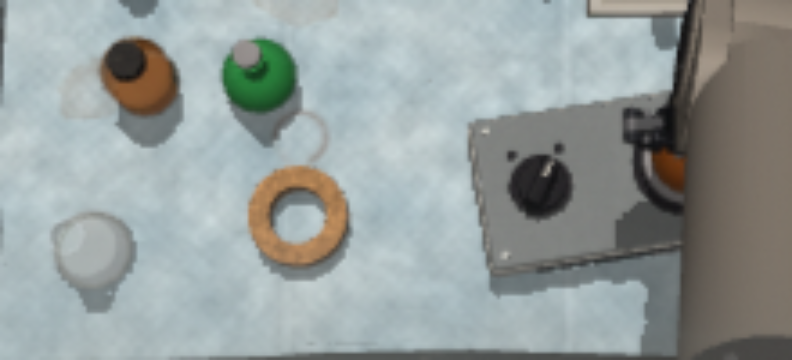

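The flask sits centred in the ring, with its ball at (283,240). The ring's top is at z = 0.077, its bottom stop. The knob, seen at (112,248), is still at its right mark. The bystanders stand where they did at the start, at (140,75) and (95,248) in the enlarged top view.

```bash
python3 -c "
from station import bot
print(bot.hand_in())"
```

```text
the job is handed in; nothing more can be done
None
```

I turned the knob clockwise to its right mark and lifted the round flask out of its cork ring by the neck. I then seated it in the cradle, pressed the cradle to its bottom stop and handed in at about 16 s, still gripping and holding it down. The hand-in gives no verdict.

My last checks, just before handing in, all agreed:
- **Knob:** the bar points at -26° in the world frame, which is the right mark.
- **Cradle:** the ring's top is at 0.077 m, down from 0.093 m, which is the full 16 mm of travel.
- **Flask:** its ball is within about 1 mm of the ring's centre. The flask is upright within about 2°.
- **Push and grip:** the steady push is about 17 to 18 N, and the fingers are closed on the neck at 22 mm.
- **Bystanders:** the conical flask and amber bottle look unmoved in the top view. I compared them by eye and did not measure.

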